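# Load the reference standard into the bench photometer

### The job

Get the photometer ready for its calibration check: press its lid down once to unlatch it so that it springs open, stand the square reference standard in the sample well, upright, its flats square to the well and fully home, then close the lid and press it down until it latches shut. Lower the standard in, do not tip it over, and leave everything else on the bench where it stands.

Things in the scene. Friction and masses are not known exactly. Their poses are not given: they have to be found in the camera images.
- photometer: white bench photometer, fixed, 180 mm wide (its y): a deck 85 mm above the bench, x = -62 to +62 mm, and in front (-x) a sloping panel with screen and keys that falls from the deck to 45 mm high at x = -155 mm. Origin on the bench, straight below the centre of the sample well; z up. When open, the lid stands behind the well (+x)
- well (a point): centre of the mouth of the square sample well, at deck level. The well is 26.5 mm square with sides along the photometer's x and y, 35 mm deep, with a 3 mm bevel round the mouth; the 62 mm high standard therefore stands 27 mm proud of the deck when fully home
- lid (a joint): angle (rad) of the lid: 0 latched shut, -0.07 pressed to its rigid stop, 1.85 open. A spring always drives it open (about 2 N at the pad), damped, in about 1.5 s. Push-push latch: from 0, pressing the pad down to the stop (7 mm, 2 to 5 N; the stop then holds) and letting go frees it; pushing it shut, on down past 0 to the stop, and letting go latches it at 0. A press that stops short does neither
- lid_hinge (a point): middle of the lid's hinge axis (along the photometer's y), 62 mm behind the well's centre, 10 mm above the deck. The lid, a dark grey hollow box 84 mm wide, 34 mm deep, 3 mm walls, reaches from it 110 mm to the photometer's -x when shut, its flat top 33 mm above the axis; it turns up and back about the axis
- lid_pad (a point): centre of the upper face of the thumb pad, a ribbed ridge 18 x 50 mm, 2.5 mm high, on the lid's top near its front edge, 96 mm from the hinge axis; moves with the lid. z: outward normal of the lid's top; x: from pad to hinge. Under the lid there, a steel latch tongue 22 mm wide, 5 mm thick, hangs 32 mm beyond its rim
- standard_center (a point): centre (half-way up) of the reference standard: a loose square bar of plain aluminium, 24 x 24 x 62 mm high, 53 to 105 g, a small dark window low on all four sides, plain top, upright on the bench. x and y square to its flats, z to its top. All four sides are alike: any quarter turn is as good
- vial_a: round capped glass vial, 26 mm diameter, 62 mm high, loose, not to be moved; origin at its underside. It or the standard may be on the left or the right of the photometer
- vial_b: another round capped vial, as vial_a, not to be moved
- beaker: white beaker, 64 mm diameter, 75 mm high, loose, not to be moved; origin at its underside
- bottle: amber bottle, 60 mm diameter, 115 mm high, loose, not to be moved; origin at its underside
- tip_box: box of pipette tips, 122 x 86 x 53 mm high, loose, not to be moved; origin at its underside
- pipette: grey pipette lying on the bench along its own x, 270 mm long, 24 mm high, loose, not to be moved; origin at the underside, near the middle of its length
Not all that is in view belongs to the job. Leave any orange look-alike of the part that bears standard_center alone.

How it is judged:
By the outcome, as a careful person would: the job done as asked, in the order asked, and still so for the second after the job is handed in, with the robot touching nothing.
It also fails if it takes over 70 s, if anything falls off the work surface, if the arm or the gripper's body presses on something with over 40 N, if the wrist force passes 120 N, or if a joint passes its speed limit or range.

### The arm

A 6-joint arm with a two-finger parallel gripper is mounted at the origin on the work surface. World frame = base frame: x ahead of the robot, y to its left, z up, the work surface at z = 0. Lengths are in mm, angles in rad, forces in N, time in s.
With the tool pointing down it reaches from about 350 to 775 mm from the base axis. Payload 7.3 kg.
Tool frame: the origin (TCP) lies between the finger pads; the fingertips stand 19 mm ahead of it and the grasp point (between the pads) is the TCP (tips_ahead is the distance from the TCP to the fingertips, in mm); z points along the fingers, x is the direction in which the jaws open and shut, and the axes are right-handed (so a half turn about z gives the same grasp; the last joint's range is limited). The gripper opens to 92 mm and grips with 3 to 60 N. Pads are 19 mm wide; open, the fingers measure 130 mm over their backs; the gripper's body (75 mm by 190 mm) begins 47 mm behind the grasp point.
Start: joints at [-0.146, 0.342, 1.524, -0, 1.275, -0.146], TCP at [525.017, 0.02, 245.741] pointing down, gripper open.
Joint ranges: [-2.53, 2.53], [-0.77, 2.02], [0.04, 2.7], [-1, 4.14], [0.28, 2.66], [-3.11, 3.11]. Speed limits (rad/s): [2.57, 2.57, 3.14, 3.14, 3.14, 3.14].

### API

Orientations are given as [roll, pitch, yaw] about the fixed x, y, z axes, in that order (R = Rz(yaw) Ry(pitch) Rx(roll)).
In Python, from bench import * gives the robot as it stands.
- The arm moves only by the tool apply_moves, never from a script. Its arguments are lists of equal length, an entry for each row: "xyz": the shift along the tool's x, y, z in units of 30 mm (1.0 is 30 mm), a list of three; "dr": the turn, a rotation vector about the tool's x, y, z in units of 5 degrees (1.0 is 5 degrees), a list of three; "grip": the opening in per cent of the stroke, from 0 (shut) to 100 (fully open). A call has 1 to 5 rows; each row is the pose to reach, as a shift and turn from the pose commanded when the call began, along the tool's axes at that moment; what a row does not reach only later rows make up. A row lasts 1/12 s, in which the tool goes at most 41.7 mm and 7.16 degrees, less where a joint would pass 70% of its speed; a pose out of reach is approached as far as the arm can. A call with a gripper value outside its range is refused whole. The fingers move at their own pace and stop on an object; "force" is the grip in N (left out, the last holds). Time passes only in rows, so rows that repeat a pose let the fingers close. It gives the time, the measured TCP pose, the force and the opening at its end, in the units of the state.
- observe(): the state, without advancing time (a new reading comes with each control period).
- get_image(name): name is "scene" or "side" or "wrist"; returns the picture (384x512x3 uint8, red, green, blue); there is no depth.
- camera_params(name): a dict with "fx", "fy", "cx", "cy" (pixels), "extrinsics" (4x4, takes a point from world to camera coordinates). Camera axes: x right, y down, z forward; pixel columns grow to the right and rows downward; lengths in mm; the calibration is good to about 2 mm. A picture is of the moment at which its call begins: read the wrist's pose just before it. camera_params takes no time and is no camera call; for the wrist camera it gives the pose at the moment of the call.
- sign_off(): hands the job in, once; it reports no verdict.
The state is a dict: "clock": time; "joint_positions": joint angles; "dq": joint speeds; "joint_torque": joint torques, N m; "position": TCP position; "orientation": TCP orientation; "ft_force": force on the tool from outside, world axes, zero at the start; "torque": the same for the moment, N m; "opening": finger opening in mm.
Only numpy, scipy, OpenCV 4.12 (cv2) and the standard library are available. Lean on these libraries where they do the work, as an engineer would, in place of code of your own. Each camera call takes 0.05 s, during which the arm holds its last target.

## Working session

There is one attempt and no reset: what is moved stays moved. The work goes in short steps, Python scripts to look and compute and a tool call to move; the robot and the scene stay as the last step left them, time stands still between calls to the robot, and variables do not carry over. Pictures are saved under pics/ and viewed, and the job is handed in when it is done.

Besides the shell and the picture viewer there is one more tool, called after "Request:" by a JSON object that holds its "method" and its "body". apply_moves: Moves the arm, as the interface text tells. Its arguments: {"type":"object","properties":{"xyz":{"type":"array","items":{"type":"array","items":{"type":"number"}}},"dr":{"type":"array","items":{"type":"array","items":{"type":"number"}}},"grip":{"type":"array","items":{"type":"number"}},"force":{"type":"number"}},"required":["xyz","dr","grip"]}

```bash
mkdir -p pics; ls; cat > h.py <<'E'
from bench import *
import numpy as np, cv2
def ray(cam,u,v):
    E=np.array(cam["extrinsics"]);R=E[:3,:3];t=E[:3,3]
    d=R.T@np.array([(u-cam["cx"])/cam["fx"],(v-cam["cy"])/cam["fy"],1.]);return -R.T@t,d
def onz(cam,u,v,z):
    o,d=ray(cam,u,v);return o+d*(z-o[2])/d[2]
def proj(cam,p):
    E=np.array(cam["extrinsics"]);q=E[:3,:3]@np.array(p)+E[:3,3]
    return [cam["fx"]*q[0]/q[2]+cam["cx"],cam["fy"]*q[1]/q[2]+cam["cy"]]
def snap(n,fn,s=1.5):
    c=camera_params(n);im=get_image(n);b=cv2.cvtColor(im,cv2.COLOR_RGB2BGR)
    cv2.imwrite("pics/"+fn+"_raw.png",b)
    cv2.imwrite("pics/"+fn+".png",cv2.resize(b,None,fx=s,fy=s))
    import json;json.dump({k:np.array(v).tolist() for k,v in c.items()},open("pics/"+fn+".json","w"))
    return c,im
def load(fn):
    import json;return json.load(open("pics/"+fn+".json"))
E
python3 - <<'E'
from h import *
print(observe())
for n in ["scene","side","wrist"]:
    c,_=snap(n,n+"0"); 
    o,d=ray(c,256,192); print(n,c["fx"],o.round(),d.round(2))
E
```

```text
pics
{'clock': 0.0, 'joint_positions': array([-1.46032941e-01,  3.42693942e-01,  1.52500419e+00,  2.56989383e-06,
        1.27536959e+00, -1.45974780e-01]), 'dq': array([ 0.00010713,  0.00031809, -0.00099348, -0.00020171,  0.0015099 ,
       -0.00066171]), 'joint_torque': array([ 7.61924657e-04, -4.31245601e+01, -2.44219762e+01,  7.17750052e-02,
        5.59406646e-02, -1.04314388e-04]), 'position': array([5.24635335e+02, 5.93425498e-02, 2.45064344e+02]), 'orientation': array([-3.14137566e+00,  1.45902682e-03, -5.87529661e-05]), 'ft_force': array([0.23925613, 0.62323334, 0.06300912]), 'torque': array([-0.0241334 , -0.02014421, -0.02297212]), 'opening': 91.92867845172756}
scene 488.00471511285986 [1439. -407. 1232.] [-0.62  0.27 -0.74]
side 441.85977800738425 [  49. 1151.  836.] [ 0.32 -0.81 -0.5 ]
wrist 272.67806465903135 [526.  74. 382.] [-0.   -0.27 -0.96]
```

View pics/scene0.png

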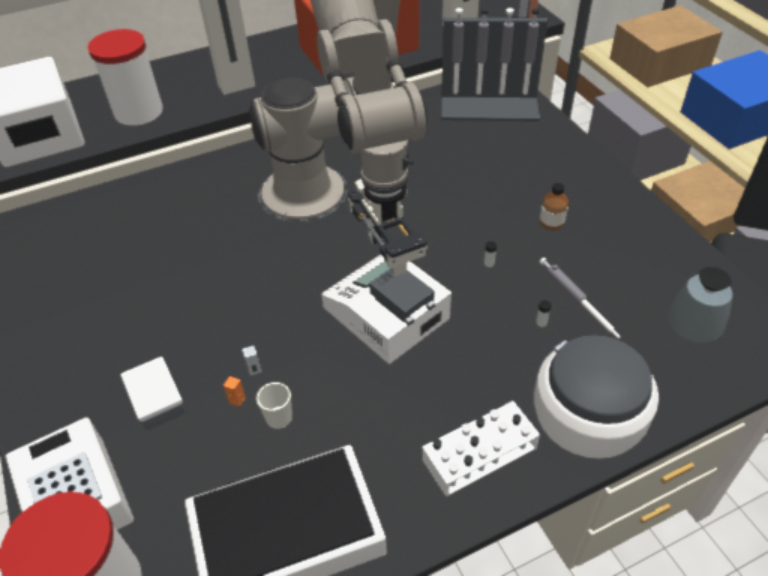

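View pics/side0.png

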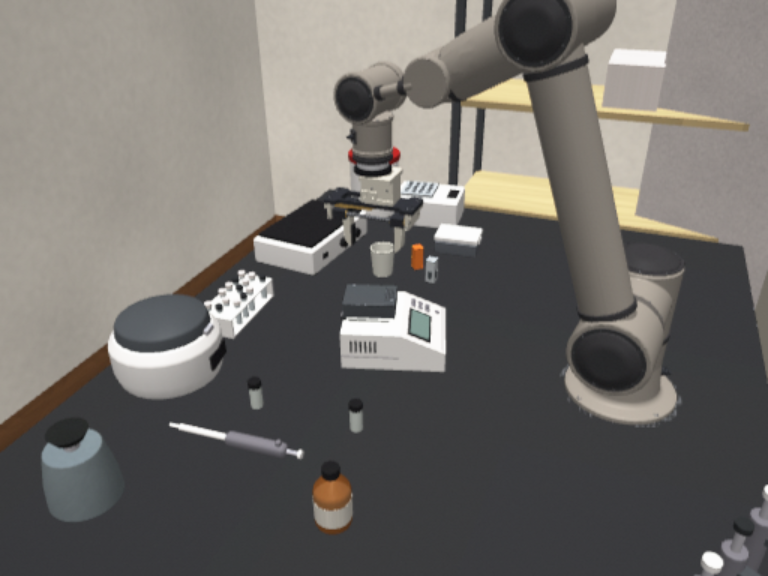

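View pics/wrist0.png

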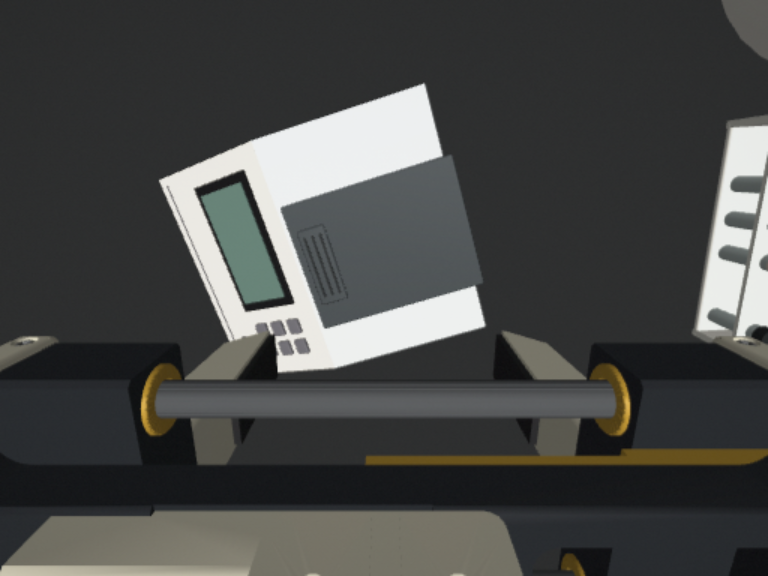

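```bash
python3 - <<'E'
from h import *
c=load("wrist0");print(np.array(c["extrinsics"]).round(2).tolist())
P=lambda l,z:[onz(c,u/1.5,v/1.5,z)[:2].round(1).tolist() for u,v in l]
print("lid",P([(281,207),(450,156),(483,284),(323,327)],128))
print("pad",P([(298,231),(325,225),(347,297),(322,305)],130.5))
print("deck",P([(423,84),(485,326),(252,141),(333,367)],85))
c=load("scene0")
print("std top scene",P([(251,352)],62),"orange",P([(234,382)],62),"pad",P([(385,283)],130.5), "beaker",P([(274,392)],75),"lid",P([(400,260),(439,290),(411,313),(370,290)],128))
c=load("side0")
print("std top side",P([(432,260)],62),"orange",P([(417,247)],62))
E
```

```text
[[1.0, -0.0, -0.0, -524.71], [-0.0, -0.96, 0.27, -33.14], [-0.0, -0.27, -0.96, 389.2], [0.0, 0.0, 0.0, 1.0]]
lid [[461.5, 53.7], [563.6, 83.2], [588.2, 4.8], [483.8, -24.7]]
pad [[471.6, 39.4], [488.4, 43.0], [500.6, -3.1], [484.3, -8.5]]
deck [[550.3, 130.1], [602.5, -40.7], [434.0, 94.8], [483.3, -75.6]]
std top scene [[491.5, -296.7]] orange [[546.9, -349.9]] pad [[501.4, 0.3]] beaker [[613.7, -289.2]] lid [[453.8, 57.9], [566.8, 90.8], [595.9, 12.3], [503.0, -34.4]]
std top side [[482.1, -286.6]] orange [[541.7, -344.1]]
```

```bash
python3 - <<'E'
import cv2
a=cv2.imread("pics/scene0_raw.png")[200:320,120:300];b=cv2.imread("pics/side0_raw.png")[150:250,220:340]
cv2.imwrite("pics/z1.png",cv2.resize(a,None,fx=4,fy=4,interpolation=cv2.INTER_CUBIC))
cv2.imwrite("pics/z2.png",cv2.resize(b,None,fx=5,fy=5,interpolation=cv2.INTER_CUBIC))
E
```

```text
(no output)
```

View pics/z1.png

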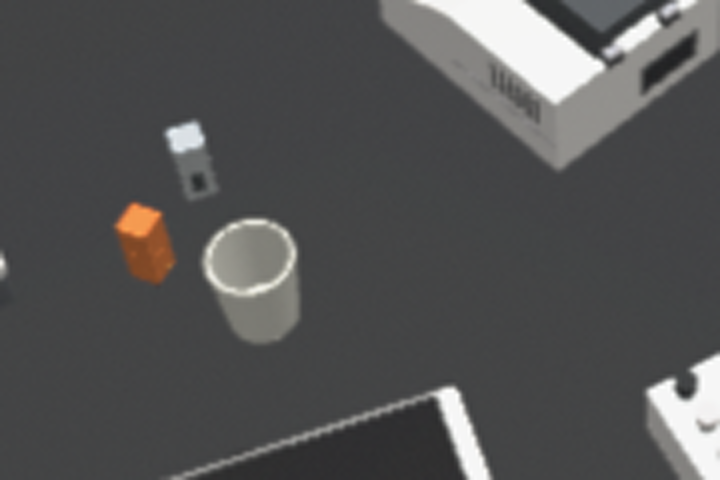

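View pics/z2.png

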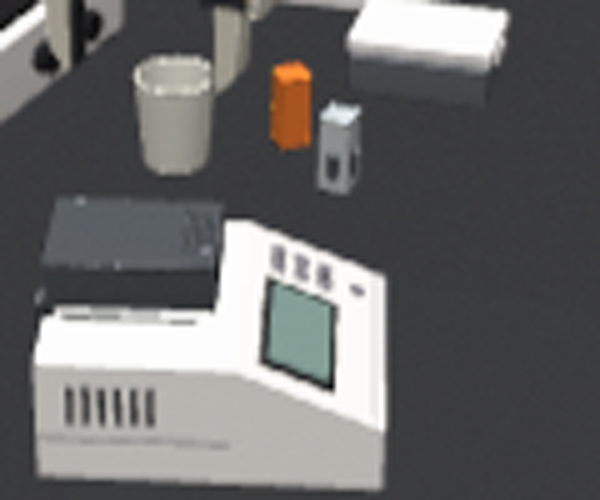

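Request:
{"method": "apply_moves", "body": {"xyz": [[-1.3, -0.6, 0], [-1.3, -0.6, 0], [-1.3, -0.6, 0], [-1.3, -0.6, 0], [-1.3, -0.6, 0]], "dr": [[0, 0, -1.4], [0, 0, -2.8], [0, 0, -4.2], [0, 0, -5.6], [0, 0, -7.0]], "grip": [0, 0, 0, 0, 0], "force": 20}}

```text
clock: 0.57
position: [485.7, 18.2, 245.6]
orientation: [-3.141, 0.0, 0.617]
ft_force: [0.0, -0.7, 0.7]
opening: 63.2
```

Request:
{"method": "apply_moves", "body": {"xyz": [[0, 0, 0], [0, 0, 0], [0, 0, 0], [0, 0, 0], [0, 0, 0]], "dr": [[0, 0, -1.4], [0, 0, -2.8], [0, 0, -4.2], [0, 0, -5.6], [0, 0, -7.0]], "grip": [0, 0, 0, 0, 0]}}

```text
clock: 0.98
position: [485.9, 18.0, 245.5]
orientation: [-3.141, 0.0, 1.228]
ft_force: [-0.8, 0.9, -0.2]
opening: 29.6
```

Request:
{"method": "apply_moves", "body": {"xyz": [[0, 0, 0], [0, 0, 0], [0, 0, 0], [0, 0, 0], [0, 0, 0], [0, 0, 0]], "dr": [[0, 0, -1.4], [0, 0, -2.8], [0, 0, -4.2], [0, 0, -5.6], [0, 0, -7.2], [0, 0, -7.2]], "grip": [0, 0, 0, 0, 0, 0]}}

```text
$: bad value
```

Request:
{"method": "apply_moves", "body": {"xyz": [[0, 0, 0.4], [0, 0, 0.9], [0, 0, 1.4], [0, 0, 2.0], [0, 0, 2.5]], "dr": [[0, 0, -1.4], [0, 0, -2.8], [0, 0, -4.2], [0, 0, -5.6], [0, 0, -7.0]], "grip": [0, 0, 0, 0, 0]}}

```text
clock: 1.4
position: [485.6, 18.1, 169.5]
orientation: [-3.141, -0.0, 1.839]
ft_force: [-0.1, -0.4, -0.3]
opening: 0.6
```

Request:
{"method": "apply_moves", "body": {"xyz": [[0, 0, 0], [0, 0, 0]], "dr": [[0, 0, -0.25], [0, 0, -0.25]], "grip": [0, 0]}}

```text
clock: 1.57
position: [485.6, 18.1, 170.3]
orientation: [-3.14, -0.001, 1.852]
ft_force: [0.9, 0.3, 0.2]
opening: 0.4
```

```bash
python3 - <<'E'
from h import *
o=observe();print(o["position"],o["orientation"],o["opening"])
c,_=snap("wrist","wrist1");print(np.array(c["extrinsics"]).round(3).tolist())
print("tip proj",proj(c,o["position"]-[0,0,19]))
E
```

```text
[485.62619012  18.05442867 170.33042384] [-3.13988823e+00 -7.24636692e-04  1.85248591e+00] 0.40035300158552545
[[-0.276, 0.961, 0.0, 116.991], [0.925, 0.266, 0.272, -467.427], [0.261, 0.075, -0.962, 187.689], [0.0, 0.0, 0.0, 1.0]]
tip proj [np.float64(256.88085735838996), np.float64(236.97791395604577)]
```

View pics/wrist1.png

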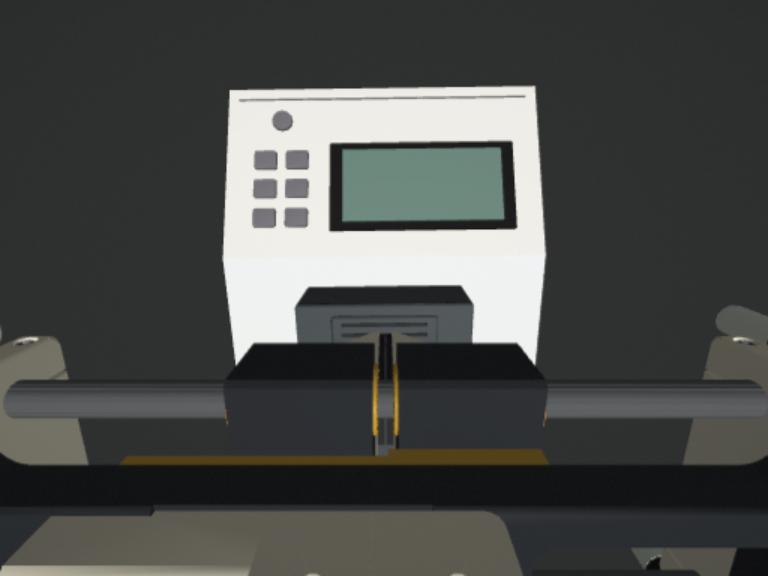

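Request:
{"method": "apply_moves", "body": {"xyz": [[0, 0, 0.2], [0, 0, 0.4], [0, 0, 0.6], [0, 0, 0.75], [0, 0, 0.85]], "dr": [[0, 0, 0], [0, 0, 0], [0, 0, 0], [0, 0, 0], [0, 0, 0]], "grip": [0, 0, 0, 0, 0]}}

```text
clock: 2.03
position: [485.4, 17.9, 144.7]
orientation: [-3.14, -0.0, 1.854]
ft_force: [-3.2, -0.6, 4.1]
opening: 0.2
```

Request:
{"method": "apply_moves", "body": {"xyz": [[0, 0, 0.05], [0, 0, 0.09], [0, 0, 0.09]], "dr": [[0, 0, 0], [0, 0, 0], [0, 0, 0]], "grip": [0, 0, 0]}}

```text
clock: 2.28
position: [485.4, 17.9, 142.9]
orientation: [-3.14, -0.0, 1.854]
ft_force: [-6.2, -0.7, 8.4]
opening: 0.2
```

Request:
{"method": "apply_moves", "body": {"xyz": [[0, 0, 0.04], [0, 0, 0.06], [0, 0, 0.06]], "dr": [[0, 0, 0], [0, 0, 0], [0, 0, 0]], "grip": [0, 0, 0]}}

```text
clock: 2.53
position: [485.3, 17.8, 142.1]
orientation: [-3.141, 0.0, 1.854]
ft_force: [-9.3, -2.7, 17.3]
opening: 0.5
```

Request:
{"method": "apply_moves", "body": {"xyz": [[0, -0.1, -0.5], [0, -0.6, -1.4], [0, -1.6, -2.4], [0, -2.8, -3.4], [0, -3.5, -4.0]], "dr": [[0, 0, 0], [0, 0, 0], [0, 0, 0], [0, 0, 0], [0, 0, 0]], "grip": [0, 0, 0, 0, 0]}}

```text
clock: 2.95
position: [384.0, -11.5, 262.3]
orientation: [3.14, 0.001, 1.855]
ft_force: [1.1, -0.4, 0.7]
opening: 0.7
```

```bash
python3 - <<'E'
from h import *
o=observe();print(o["position"],o["orientation"],o["ft_force"])
snap("wrist","wrist2"); snap("scene","scene2")
E
```

```text
[384.02962186 -11.50412459 262.25621431] [3.14013210e+00 7.24049387e-04 1.85468932e+00] [ 1.06722899 -0.38570018  0.66899561]
```

View pics/scene2.png

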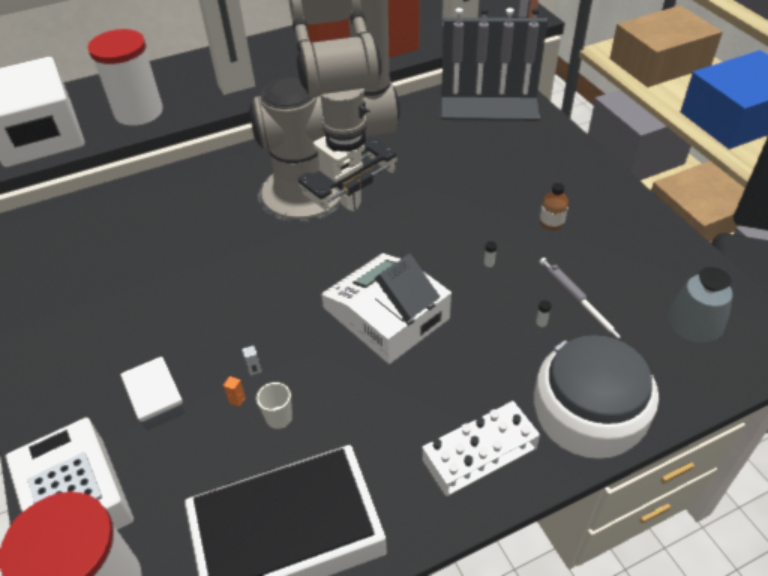

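View pics/wrist2.png

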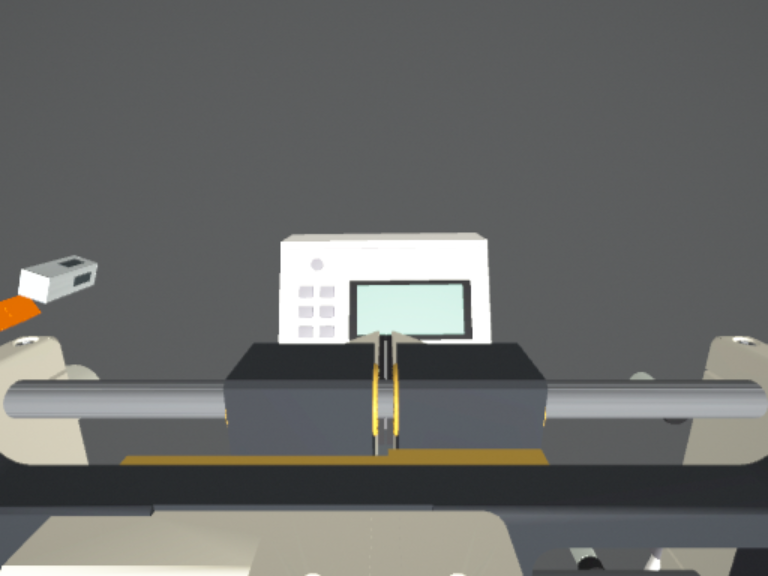

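Request:
{"method": "apply_moves", "body": {"xyz": [[0, 0, 0], [0, 0, 0], [0, 0, 0], [0, 0, 0], [0, 0, 0]], "dr": [[0, 0, 1.4], [0, 0, 2.8], [0, 0, 4.2], [0, 0, 5.6], [0, 0, 7.0]], "grip": [50, 100, 100, 100, 100]}}

```text
clock: 3.47
position: [385.9, -11.2, 260.1]
orientation: [3.141, -0.0, 1.237]
ft_force: [-0.2, -0.1, -0.4]
opening: 29.2
```

Request:
{"method": "apply_moves", "body": {"xyz": [[0, 0, 0], [0, 0, 0], [0, 0, 0], [0, 0, 0], [0, 0, 0]], "dr": [[0, 0, 1.4], [0, 0, 2.8], [0, 0, 4.2], [0, 0, 5.6], [0, 0, 7.0]], "grip": [100, 100, 100, 100, 100]}}

```text
clock: 3.88
position: [385.9, -11.2, 260.0]
orientation: [-3.141, -0.0, 0.626]
ft_force: [0.7, 0.2, 0.0]
opening: 62.7
```

Request:
{"method": "apply_moves", "body": {"xyz": [[0, 0, 0], [0, 0, 0], [0, 0, 0], [0, 0, 0]], "dr": [[0, 0, 1.4], [0, 0, 2.8], [0, 0, 4.0], [0, 0, 4.0]], "grip": [100, 100, 100, 100]}}

```text
clock: 4.22
position: [385.8, -11.2, 260.1]
orientation: [-3.141, -0.0, 0.28]
ft_force: [-0.5, 0.4, 0.5]
opening: 88.4
```

Request:
{"method": "apply_moves", "body": {"xyz": [[1.2, 0.3, 0], [2.4, 0.6, 0], [3.6, 0.8, 0], [4.5, 1.0, 0], [4.5, 1.0, 0]], "dr": [[0, 0, 0], [0, 0, 0], [0, 0, 0], [0, 0, 0], [0, 0, 0]], "grip": [100, 100, 100, 100, 100]}}

```text
clock: 4.63
position: [527.6, -2.1, 259.0]
orientation: [-3.142, -0.001, 0.288]
ft_force: [-1.3, -0.6, -0.3]
opening: 91.6
```

```bash
python3 - <<'E'
from h import *
o=observe();print(o["position"],o["orientation"],o["ft_force"])
snap("wrist","wrist3")
E
```

```text
[527.59686045  -2.09352933 259.02278137] [-3.14156516e+00 -1.38415529e-03  2.87516021e-01] [-1.28816077 -0.57322304 -0.25651056]
```

View pics/wrist3.png

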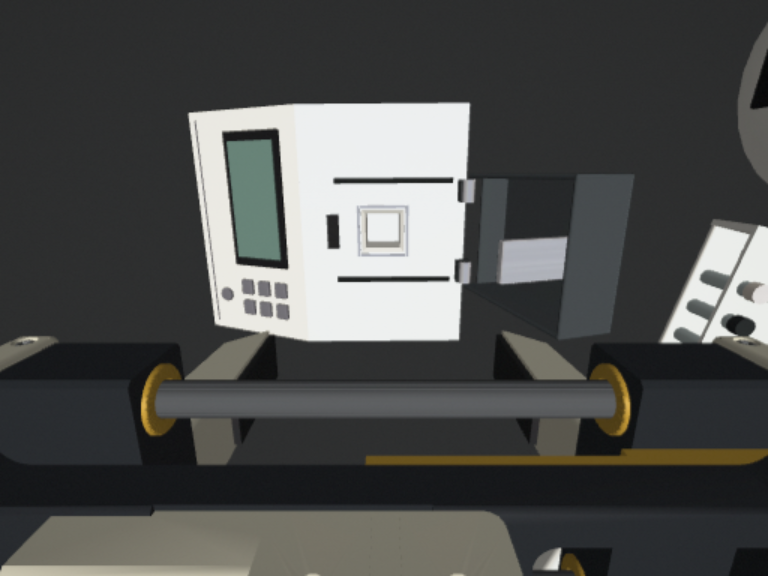

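```bash
python3 - <<'E'
import cv2
a=cv2.imread("pics/wrist3_raw.png")[110:200,205:325]
cv2.imwrite("pics/z3.png",cv2.resize(a,None,fx=6,fy=6,interpolation=cv2.INTER_CUBIC))
E
```

```text
(no output)
```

View pics/z3.png

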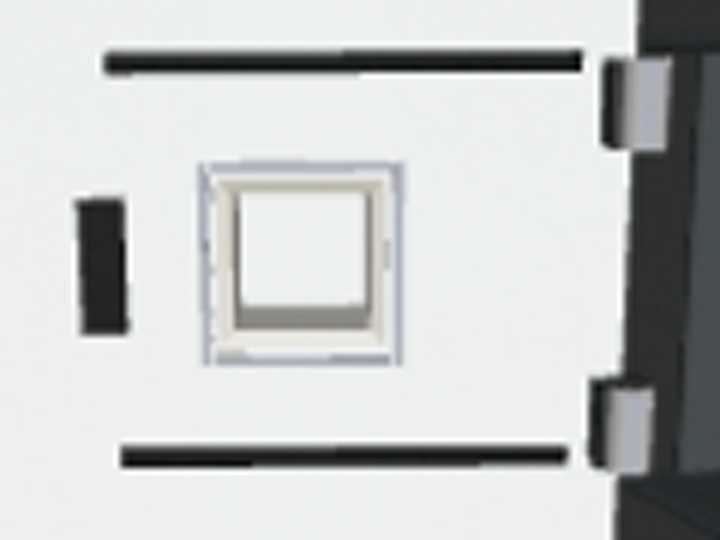

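```bash
python3 - <<'E'
from h import *
c=load("wrist3")
def P(X,Y,z=85): return onz(c,204.58+X/6,109.58+Y/6,z)[:2]
q=[P(*p) for p in [(200,164),(402,163),(400,362),(207,362)]]
print(np.round(q,1),np.mean(q,0), [np.linalg.norm(q[i]-q[i-1]) for i in range(4)])
q=[P(*p,85) for p in [(217,178),(390,178),(386,348),(222,348)]]
print(np.round(q,1),np.mean(q,0), [np.linalg.norm(q[i]-q[i-1]) for i in range(4)])
for a,b in [((104,62),(582,58)),((121,457),(568,455)),((87,200),(90,333)), ((200,164),(402,163)),((207,362),(400,362)),((200,164),(207,362)),((402,163),(400,362))]:
    d=P(*b)-P(*a); print(np.degrees(np.arctan2(d[1],d[0])), np.linalg.norm(d), (P(*a)+P(*b))/2)
g=lambda u,v:onz(c,u/1.5,v/1.5,85)[:2]
d=g(468,103)-g(459,340);print("back edge",np.degrees(np.arctan2(d[1],d[0]))-90,np.linalg.norm(d),(g(468,103)+g(459,340))/2)
d=g(468,103)-g(295,103);print(np.degrees(np.arctan2(d[1],d[0])))
E
```

```text
[[494.   40.1]
 [530.2  51. ]
 [541.   14.8]
 [505.3   4.3]] [517.6400624   27.53301431] [np.float64(37.5904365683604), np.float64(37.74548218309499), np.float64(37.77104376737473), np.float64(37.284243339104826)]
[[497.8  38.6]
 [528.9  47.7]
 [537.6  16.6]
 [507.3   7.7]] [517.90085686  27.64730154] [np.float64(32.27078253634967), np.float64(32.40348307535264), np.float64(32.271042428958), np.float64(31.606471743235144)]
16.83574480607914 87.8181620179574 [514.2902979   65.65652812]
16.630716373039974 87.76071483591213 [536.12728631  -6.21108948]
-74.48398701060623 25.274207931736843 [478.80445115  15.56348533]
16.64962661180167 37.74548218309499 [512.13041444  45.54939399]
16.367678283696687 37.284243339104826 [523.14971035   9.51663464]
-72.64295477362619 37.5904365683604 [499.65600679  22.20264417]
-73.34670404509441 37.77104376737473 [535.62411801  32.86338446]
back edge 17.209073368459343 178.99822322585564 [576.60279885  44.53700453]
16.377021128767115
```

Request:
{"method": "apply_moves", "body": {"xyz": [[-0.5, 1.2, 0], [-1.0, 2.4, 0], [-1.5, 3.6, 0], [-2.0, 4.8, 0], [-2.5, 6.0, 0]], "dr": [[0, 0, 0], [0, 0, 0], [0, 0, 0], [0, 0, 0], [0, 0, 0]], "grip": [100, 100, 100, 100, 100]}}

```text
clock: 5.1
position: [500.2, -197.4, 260.6]
orientation: [-3.141, 0.0, 0.286]
ft_force: [1.0, -0.1, 0.0]
opening: 91.9
```

Request:
{"method": "apply_moves", "body": {"xyz": [[-0.5, 1.2, 0], [-1.1, 2.4, 0], [-1.7, 3.6, 0], [-1.7, 3.8, 0], [-1.7, 3.8, 0]], "dr": [[0, 0, 0], [0, 0, 0], [0, 0, 0], [0, 0, 0], [0, 0, 0]], "grip": [100, 100, 100, 100, 100]}}

```text
clock: 5.52
position: [483.2, -321.9, 260.0]
orientation: [-3.141, 0.0, 0.281]
ft_force: [-0.3, 0.7, -0.6]
opening: 91.9
```

```bash
python3 - <<'E'
from h import *
o=observe();print(o["position"],o["orientation"],o["joint_positions"])
snap("wrist","wrist4")
E
```

```text
[ 483.22157242 -321.91158747  260.03951627] [-3.14100725e+00  4.35645474e-04  2.81382328e-01] [-7.19601826e-01  4.35582148e-01  1.33997257e+00 -5.20826335e-05
  1.36676587e+00 -1.00097345e+00]
```

View pics/wrist4.png

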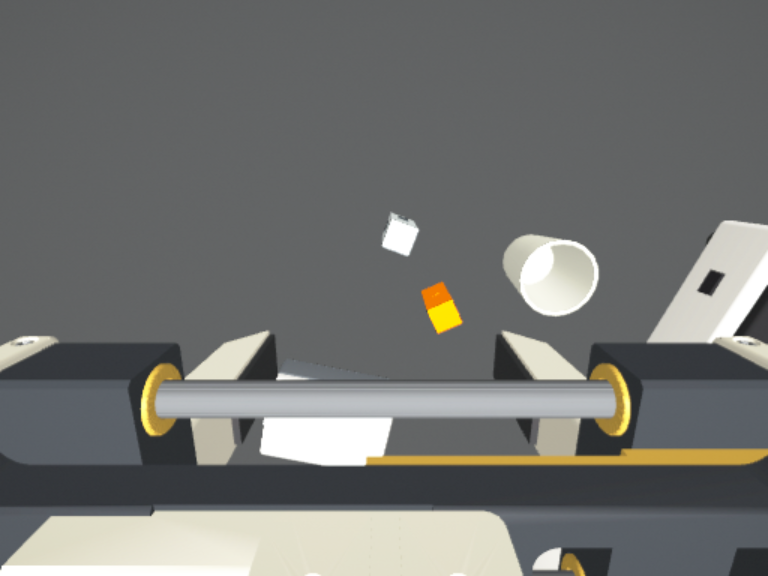

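```bash
python3 - <<'E'
import cv2
a=cv2.imread("pics/wrist4_raw.png")[130:230,240:340]
cv2.imwrite("pics/z4.png",cv2.resize(a,None,fx=6,fy=6,interpolation=cv2.INTER_CUBIC))
E
```

```text
(no output)
```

View pics/z4.png

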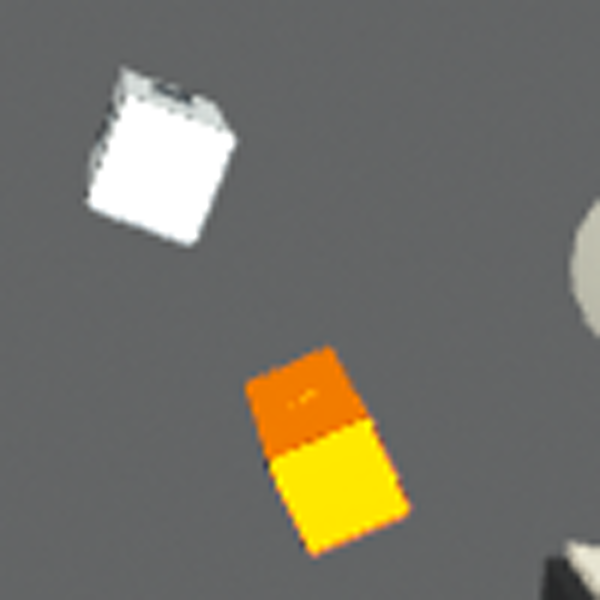

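```bash
python3 - <<'E'
from h import *
c=load("wrist4")
im=cv2.imread("pics/wrist4_raw.png"); g=im[130:230,240:340].min(2)
def top(mask,off=(240,130)):
    cs,_=cv2.findContours(mask,cv2.RETR_EXTERNAL,cv2.CHAIN_APPROX_NONE);k=max(cs,key=cv2.contourArea)
    return k[:,0]+np.array(off)
m=(g>225).astype(np.uint8); m[:,65:]=0
k=top(m); pts=np.array([onz(c,u,v,62)[:2] for u,v in k],np.float32)
print(cv2.minAreaRect(pts))
P=lambda X,Y:onz(c,239.58+X/6,129.58+Y/6,62)[:2]
q=[P(*p) for p in [(130,93),(237,141),(194,245),(87,206)]]
print(np.round(q,1),np.mean(q,0),[np.degrees(np.arctan2(*(q[i]-q[i-1])[::-1])) for i in range(4)],[np.linalg.norm(q[i]-q[i-1]) for i in range(4)])
q=[P(*p) for p in [(270,458),(372,420),(410,512),(315,556)]]
print("orange",np.mean(q,0))
print("beaker rim",onz(c,550/1.5,276/1.5,75))
E
```

```text
((488.62664794921875, -296.5458068847656), (23.839107513427734, 23.569772720336914), 85.28504943847656)
[[ 478.3 -283.3]
 [ 502.1 -286.6]
 [ 499.9 -309.7]
 [ 476.3 -307.9]] [ 489.15858288 -296.85577506] [np.float64(85.24040593135467), np.float64(-7.889848954445127), np.float64(-95.35550984807053), np.float64(175.81238644448962)] [np.float64(24.762610706550813), np.float64(23.990321118001432), np.float64(23.217115079695464), np.float64(23.714238899184593)]
orange [ 546.27488981 -351.89475538]
beaker rim [ 614.21619106 -291.61650971   75.        ]
```

Request:
{"method": "apply_moves", "body": {"xyz": [[0.42, -0.75, 0.5], [0.42, -0.75, 1.0], [0.42, -0.75, 1.5], [0.42, -0.75, 2.0], [0.42, -0.75, 2.5]], "dr": [[0, 0, -1.4], [0, 0, -2.8], [0, 0, -4.2], [0, 0, -5.6], [0, 0, -7.0]], "grip": [70, 70, 70, 70, 70]}}

```text
clock: 5.98
position: [490.5, -292.1, 185.4]
orientation: [-3.141, -0.001, 0.904]
ft_force: [-0.1, -0.3, 0.0]
opening: 65.4
```

Request:
{"method": "apply_moves", "body": {"xyz": [[0, 0, 0.5], [0, 0, 0.9], [0, 0, 1.2], [0, 0, 1.4], [0, 0, 1.5]], "dr": [[0, 0, -1.4], [0, 0, -2.8], [0, 0, -4.2], [0, 0, -5.6], [0, 0, -6.7]], "grip": [70, 70, 70, 70, 70]}}

```text
clock: 6.4
position: [490.1, -292.0, 139.9]
orientation: [-3.14, -0.002, 1.489]
ft_force: [-0.3, -0.5, 0.1]
opening: 64.2
```

Request:
{"method": "apply_moves", "body": {"xyz": [[0, 0, 0]], "dr": [[0, 0, 0]], "grip": [70]}}

```text
clock: 6.48
position: [490.1, -292.2, 140.2]
orientation: [-3.14, -0.001, 1.486]
ft_force: [0.1, 1.0, 0.2]
opening: 64.3
```

```bash
python3 - <<'E'
from h import *
o=observe();print(o["position"],o["orientation"],o["opening"])
c,_=snap("wrist","wrist5");print(proj(c,[488.9,-296.7,62]))
snap("side","side5");snap("scene","scene5")
a=cv2.imread("pics/side5_raw.png")[120:240,200:340];b=cv2.imread("pics/scene5_raw.png")[160:300,100:260]
cv2.imwrite("pics/z5.png",np.hstack([cv2.resize(a,(400,343)),cv2.resize(b,(392,343))]))
E
```

```text
[ 490.12337609 -292.21310061  140.16293378] [-3.14013845e+00 -1.49655027e-03  1.48571926e+00] 64.30280005492256
[np.float64(250.96815814564204), np.float64(205.56685823896683)]
```

View pics/wrist5.png

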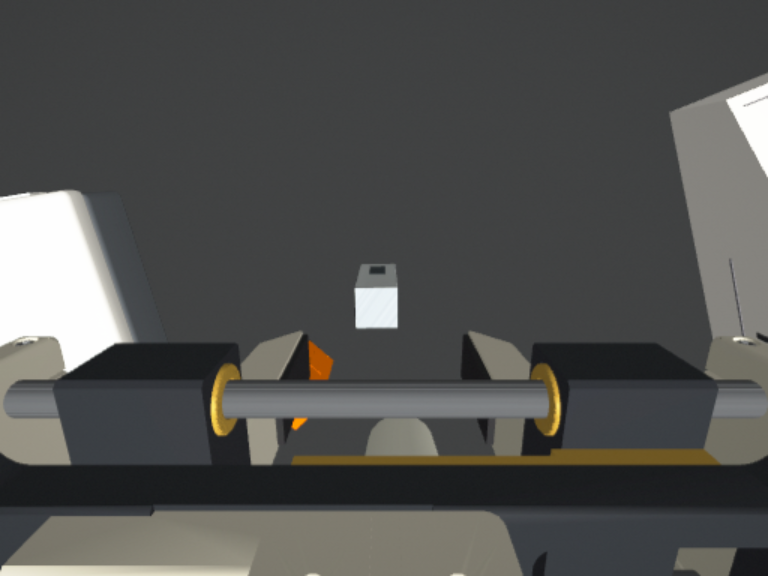

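View pics/z5.png

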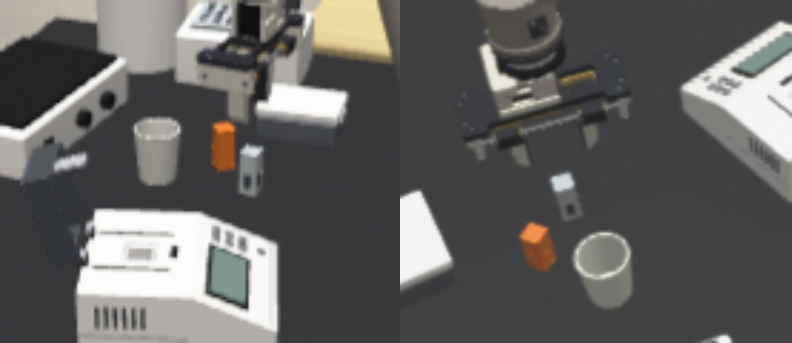

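Request:
{"method": "apply_moves", "body": {"xyz": [[-0.157, -0.03, 0.7], [-0.157, -0.03, 1.4], [-0.157, -0.03, 2.1], [-0.157, -0.03, 2.5], [-0.157, -0.03, 2.7]], "dr": [[0, 0, 0], [0, 0, 0], [0, 0, 0], [0, 0, 0], [0, 0, 0]], "grip": [65, 60, 50, 50, 50]}}

```text
clock: 7.05
position: [488.4, -298.4, 58.4]
orientation: [-3.14, -0.001, 1.478]
ft_force: [-1.0, 0.4, 0.2]
opening: 46.6
```

Request:
{"method": "apply_moves", "body": {"xyz": [[0, 0, 0], [0, 0, 0], [0, 0, 0], [0, 0, 0], [0, 0, 0]], "dr": [[0, 0, 0], [0, 0, 0], [0, 0, 0], [0, 0, 0], [0, 0, 0]], "grip": [40, 35, 30, 25, 20], "force": 15}}

```text
clock: 7.47
position: [489.5, -299.7, 60.8]
orientation: [3.14, 0.001, 1.479]
ft_force: [0.0, 0.3, 3.6]
opening: 24.1
```

Request:
{"method": "apply_moves", "body": {"xyz": [[0, 0, 0], [0, 0, 0], [0, 0, 0]], "dr": [[0, 0, 0], [0, 0, 0], [0, 0, 0]], "grip": [15, 10, 10]}}

```text
clock: 7.72
position: [489.6, -299.5, 60.7]
orientation: [3.14, 0.001, 1.479]
ft_force: [1.0, 2.2, 5.9]
opening: 24.2
```

Request:
{"method": "apply_moves", "body": {"xyz": [[0, 0, -0.3], [0, 0, -0.8], [0, 0, -1.6], [0, 0, -2.6], [0, 0, -3.6]], "dr": [[0, 0, 0], [0, 0, 0], [0, 0, 0], [0, 0, 0], [0, 0, 0]], "grip": [10, 10, 10, 10, 10]}}

```text
clock: 8.13
position: [488.4, -299.1, 168.7]
orientation: [-3.14, -0.001, 1.479]
ft_force: [0.1, 0.2, -0.7]
opening: 24.5
```

Request:
{"method": "apply_moves", "body": {"xyz": [[0, 0, -1.0], [0, 0, -1.0]], "dr": [[0, 0, 0], [0, 0, 0]], "grip": [10, 10]}}

```text
clock: 8.3
position: [491.0, -301.1, 204.5]
orientation: [3.133, 0.006, 1.479]
ft_force: [-0.0, -1.2, -0.3]
opening: 24.0
```

```bash
python3 - <<'E'
from h import *
o=observe();print(o["position"],o["orientation"],o["opening"],o["ft_force"],o["torque"])
c,_=snap("wrist","wrist6")
snap("side","side6");snap("scene","scene6")
a=cv2.imread("pics/side6_raw.png")[90:210,200:340];b=cv2.imread("pics/scene6_raw.png")[130:270,100:260]
cv2.imwrite("pics/z6.png",np.hstack([cv2.resize(a,(400,343)),cv2.resize(b,(392,343))]))
E
```

```text
[ 491.03506835 -301.13889953  204.48602369] [3.1325597  0.00629692 1.47915726] 24.024610705410364 [-0.0128114  -1.21536475 -0.32174802] [ 0.07629421 -0.08557378  0.05762279]
```

View pics/wrist6.png

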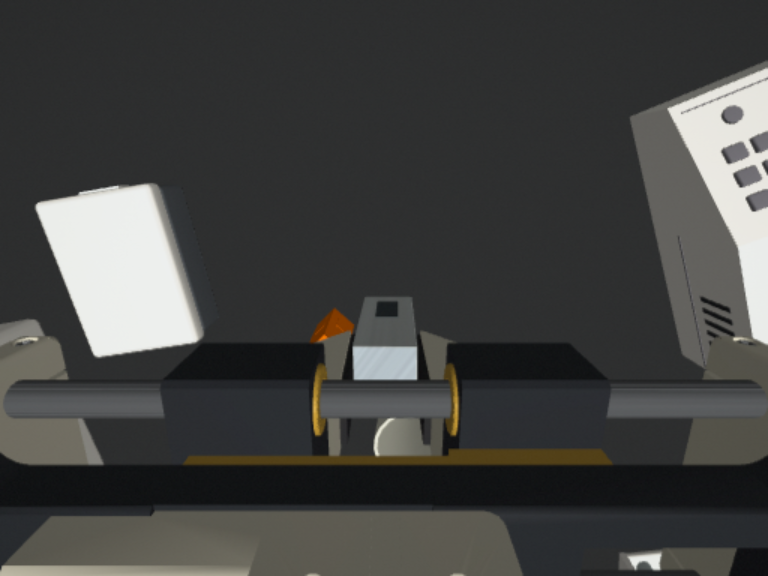

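View pics/z6.png

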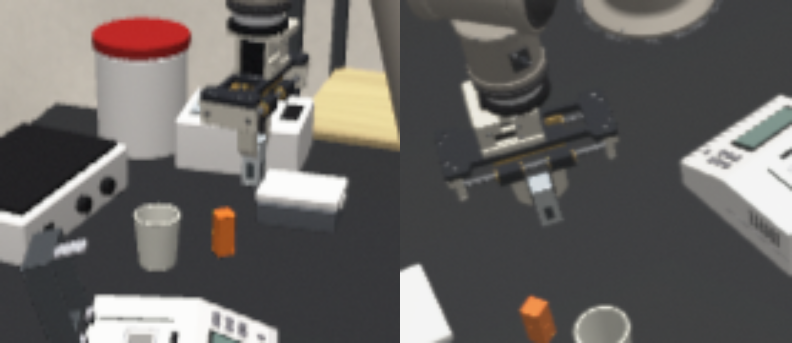

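Request:
{"method": "apply_moves", "body": {"xyz": [[0.5, 0, 0], [1.5, 0, 0], [2.6, 0, 0], [3.7, 0, 0], [4.8, 0, 0]], "dr": [[0, 0, 0], [0, 0, 0], [0, 0, 0], [0, 0, 0], [0, 0, 0]], "grip": [10, 10, 10, 10, 10]}}

```text
clock: 8.87
position: [501.1, -153.6, 196.1]
orientation: [-3.138, -0.002, 1.479]
ft_force: [0.9, -0.4, -0.2]
opening: 24.0
```

Request:
{"method": "apply_moves", "body": {"xyz": [[1.1, 0, 0], [2.2, 0, 0], [3.3, 0, 0], [4.3, 0, 0], [5.0, 0, 0]], "dr": [[0, 0, -0.7], [0, 0, -1.6], [0, 0, -2.5], [0, 0, -3.5], [0, 0, -4.4]], "grip": [10, 10, 10, 10, 10]}}

```text
clock: 9.28
position: [514.5, -3.2, 196.3]
orientation: [-3.139, -0.002, 1.869]
ft_force: [-0.7, -0.1, -1.0]
opening: 24.2
```

Request:
{"method": "apply_moves", "body": {"xyz": [[0.9, 0.1, 0], [0.9, 0.1, 0], [0.9, 0.1, 0]], "dr": [[0, 0, 0], [0, 0, 0], [0, 0, 0]], "grip": [10, 10, 10]}}

```text
clock: 9.53
position: [509.7, 21.9, 196.5]
orientation: [-3.139, -0.001, 1.866]
ft_force: [-0.1, -0.8, -0.2]
opening: 23.9
```

```bash
python3 - <<'E'
from h import *
o=observe();p=o["position"];print(p,o["orientation"],o["opening"])
y=o["orientation"][2];d=np.array([517.8,27.6])-p[:2]
print("tool x,y to go (units)",np.array([d@[np.cos(y),np.sin(y)],d@[np.sin(y),-np.cos(y)]])/30, "yaw units",-(106.75-np.degrees(y))/5)
E
```

```text
[509.70875337  21.90177766 196.47474427] [-3.13884160e+00 -1.21004701e-03  1.86587584e+00] 23.90989674454438
tool x,y to go (units) [0.10329587 0.31328896] yaw units 0.031362194279410005
```

Request:
{"method": "apply_moves", "body": {"xyz": [[0.1, 0.31, 0.3], [0.1, 0.31, 0.7], [0.1, 0.31, 1.1], [0.1, 0.31, 1.3], [0.1, 0.31, 1.3]], "dr": [[0, 0, 0], [0, 0, 0], [0, 0, 0], [0, 0, 0], [0, 0, 0]], "grip": [10, 10, 10, 10, 10]}}

```text
clock: 9.95
position: [518.3, 25.2, 156.5]
orientation: [-3.138, -0.001, 1.862]
ft_force: [-1.0, 0.4, -0.3]
opening: 24.2
```

```bash
python3 - <<'E'
from h import *
o=observe();p=o["position"];print(p,o["orientation"],o["opening"])
snap("wrist","wrist7");snap("side","side7");snap("scene","scene7")
a=cv2.imread("pics/side7_raw.png")[150:250,210:310];b=cv2.imread("pics/scene7_raw.png")[140:240,210:310]
cv2.imwrite("pics/z7.png",np.hstack([cv2.resize(a,(400,400),interpolation=2),cv2.resize(b,(400,400),interpolation=2)]))
E
```

```text
[518.27566717  25.17753081 156.53453969] [-3.13800187e+00 -1.45008866e-03  1.86174237e+00] 24.167383324175322
```

View pics/wrist7.png

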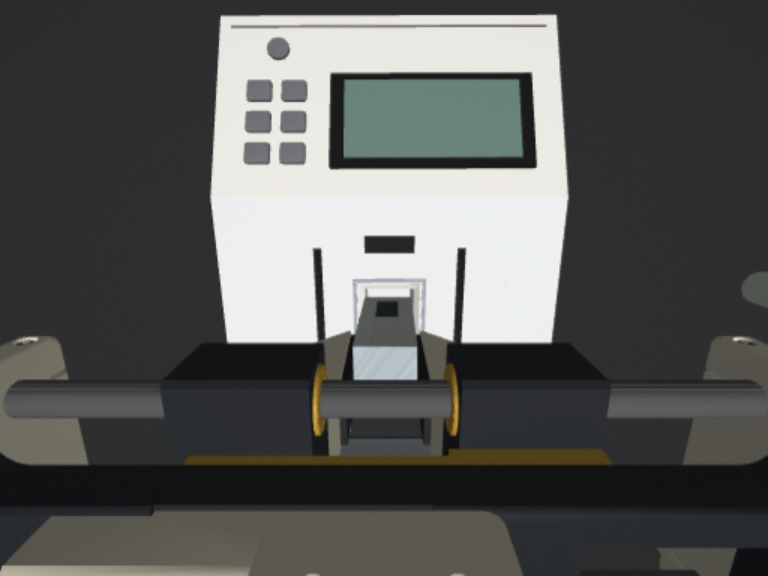

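View pics/z7.png

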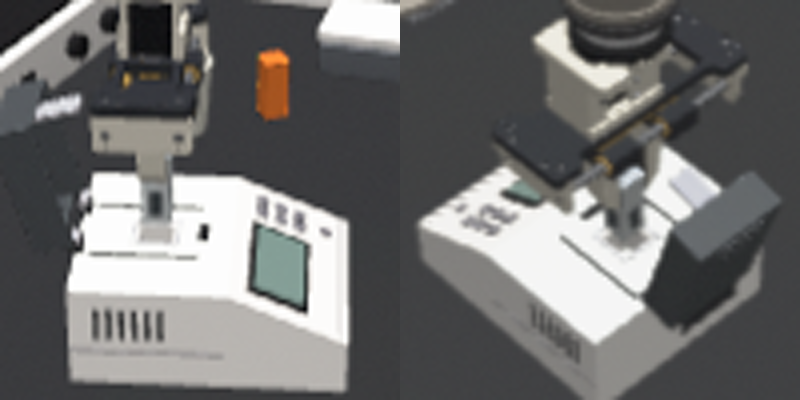

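```bash
python3 - <<'E'
import cv2
a=cv2.imread("pics/wrist7_raw.png")[175:265,210:310]
cv2.imwrite("pics/z8.png",cv2.resize(a,None,fx=7,fy=6.5,interpolation=cv2.INTER_CUBIC))
E
```

```text
(no output)
```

View pics/z8.png

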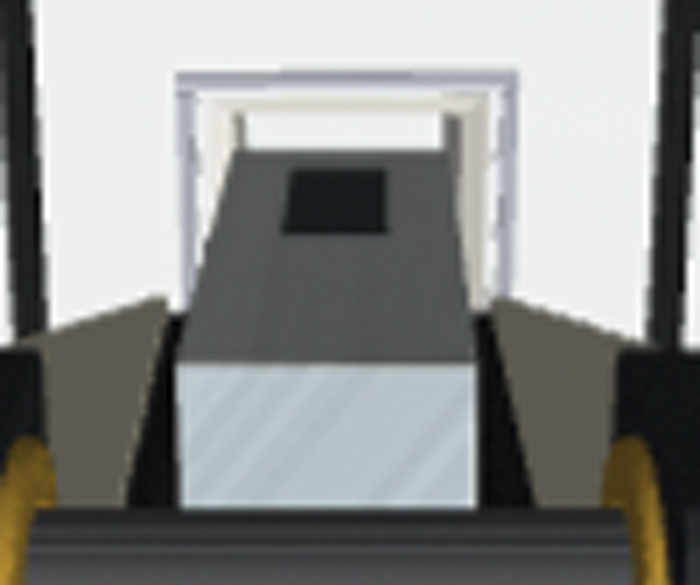

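```bash
python3 - <<'E'
from h import *
c=load("wrist7");yw=np.radians(16.75);X=np.array([np.cos(yw),np.sin(yw)]);Y=np.array([-np.sin(yw),np.cos(yw)])
def P(x,y,z):
    q=onz(c,209.57+x/7,174.58+y/6.5,z)[:2]; return np.array([q@X,q@Y])
a,b=P(177,76,85),P(518,76,85); print("line",a,b,b-a)
w=(a+b)/2+[18.85,0]
print("well centre ph",w, "from earlier",[np.array([517.8,27.6])@X,np.array([517.8,27.6])@Y])
a,b=P(236,151,96.7),P(447,151,96.7);print("bottom",a,b,b-a); s=(a+b)/2+[12,0]
a,b=P(178,362,158.7),P(477,362,158.7);print("top",a,b,b-a); t=(a+b)/2+[12,0]
print("std bottom-well",s-w,"top-well",t-w)
o=np.array([518.28,25.18]);print("tcp-well",np.array([o@X,o@Y])-w)
E
```

```text
line [ 484.18946515 -142.50348029] [ 484.31857767 -104.00260516] [ 0.12911252 38.50087513]
well centre ph [ 503.10402141 -123.25304273] from earlier [np.float64(503.78466762523374), np.float64(-122.79905808161857)]
bottom [ 490.21688476 -135.40098468] [ 490.29402824 -112.64446453] [ 0.07714348 22.75652014]
top [ 489.72424217 -136.96993034] [ 489.80424075 -114.09575606] [ 0.07999857 22.87417428]
std bottom-well [-0.84856491 -0.76968188] top-well [-1.33977995 -2.27980047]
tcp-well [ 0.4428455  -2.00167226]
```

Request:
{"method": "apply_moves", "body": {"xyz": [[0.03, 0.03, 0.1], [0.03, 0.03, 0.1], [0.03, 0.03, 0.1]], "dr": [[0, 0, 0], [0, 0, 0], [0, 0, 0]], "grip": [10, 10, 10]}}

```text
clock: 10.35
position: [519.8, 26.8, 156.0]
orientation: [3.141, 0.0, 1.863]
ft_force: [0.6, -0.1, -0.6]
opening: 24.4
```

```bash
python3 - <<'E'
from h import *
o=observe();p=o["position"];print(p,o["orientation"],o["opening"])
snap("wrist","wrist8")
a=cv2.imread("pics/wrist8_raw.png")[175:265,210:310]
cv2.imwrite("pics/z9.png",cv2.resize(a,None,fx=7,fy=6.5,interpolation=cv2.INTER_CUBIC))
E
```

```text
[519.75616008  26.80422759 155.9542376 ] [3.14109211e+00 1.71553059e-04 1.86315303e+00] 24.386491233616468
```

View pics/z9.png

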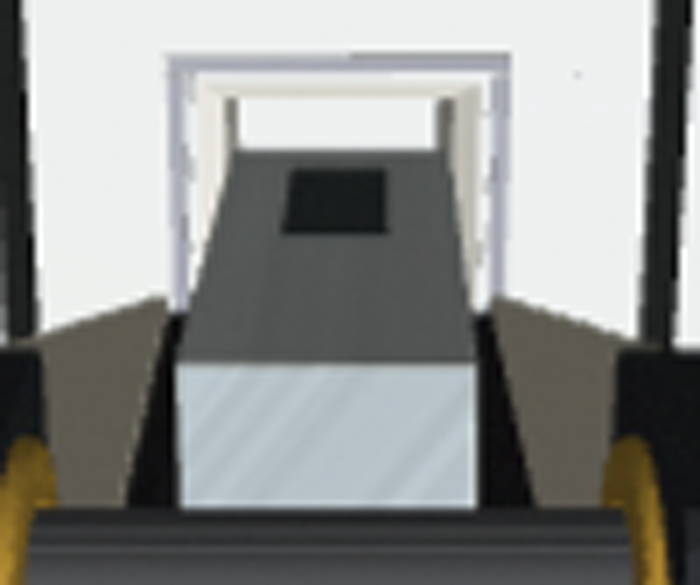

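```bash
cat > m.py <<'E'
from h import *
def meas(fn,line,bot,top,tz,w0=18.85):
    c=load(fn);yw=np.radians(16.75);X=np.array([np.cos(yw),np.sin(yw)]);Y=np.array([-np.sin(yw),np.cos(yw)])
    def P(x,y,z):
        q=onz(c,209.57+x/7,174.58+y/6.5,z)[:2]; return np.array([q@X,q@Y])
    a,b=P(line[0],line[2],85),P(line[1],line[2],85);w=(a+b)/2+[w0,0]
    print("well",w,(b-a))
    for bz in(tz-60,tz-63):
        a,b=P(bot[0],bot[2],bz),P(bot[1],bot[2],bz);s=(a+b)/2+[12,0]; print("bot-well",s-w)
    a,b=P(top[0],top[2],tz+2),P(top[1],top[2],tz+2);s=(a+b)/2+[12,0]; print("top-well",s-w)
    E=np.array(c["extrinsics"]);C=-E[:3,:3].T@E[:3,3];print("cam-tool plane offs",C[:2]@X-w[0],C[:2]@Y-w[1],C[2])
E
python3 -c "
from m import *
meas('wrist8',(166,510,56),(236,447,151),(178,477,362),155.9)
q=np.array([519.76,26.8]);y=np.radians(16.75);print(q@[np.cos(y),np.sin(y)],q@[-np.sin(y),np.cos(y)])"
```

```text
well [ 502.61624284 -123.35800846] [ 0.06064318 38.59708188]
bot-well [1.82422131 0.33462999]
bot-well [2.73954981 0.3508865 ]
top-well [ 1.10237459 -1.07422836]
cam-tool plane offs -70.31926875756551 -0.733536490938036 293.02100152701905
505.43095047790393 -124.12997985580523
```

Request:
{"method": "apply_moves", "body": {"xyz": [[0, -0.055, 0.1], [0, -0.055, 0.2], [0, -0.055, 0.3], [0, -0.055, 0.4], [0, -0.055, 0.45]], "dr": [[0, 0, 0], [0, 0, 0], [0, 0, 0], [0, 0, 0], [0, 0, 0]], "grip": [10, 10, 10, 10, 10]}}

```text
clock: 10.82
position: [517.8, 26.3, 141.6]
orientation: [-3.141, -0.0, 1.863]
ft_force: [-0.7, 0.0, -0.1]
opening: 23.8
```

```bash
python3 - <<'E'
from h import *
o=observe();p=o["position"];print(p,o["orientation"],o["opening"],o["ft_force"])
snap("wrist","wrist9")
a=cv2.imread("pics/wrist9_raw.png")[175:265,210:310]
cv2.imwrite("pics/z10.png",cv2.resize(a,None,fx=7,fy=6.5,interpolation=cv2.INTER_CUBIC))
E
```

```text
[517.79887114  26.32331594 141.62290102] [-3.14092312e+00 -2.59679582e-04  1.86312491e+00] 23.764523866836534 [-0.72843947  0.0413977  -0.1365514 ]
```

View pics/z10.png

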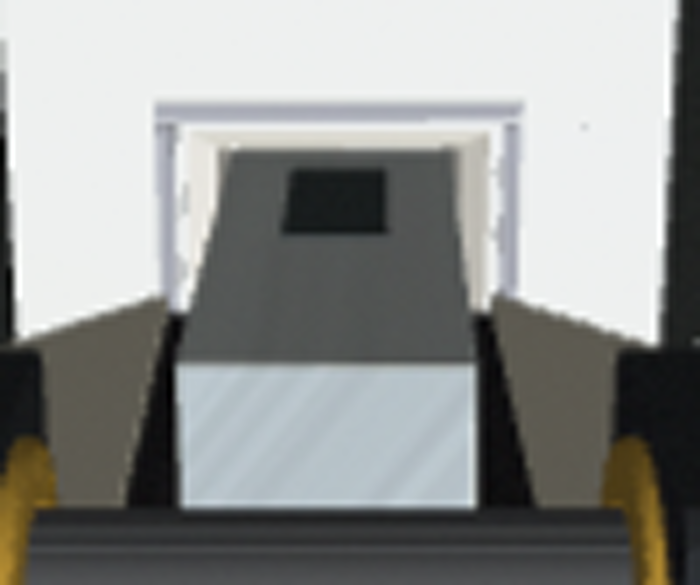

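Request:
{"method": "apply_moves", "body": {"xyz": [[0, 0, 0.1], [0, 0, 0.2], [0, 0, 0.3], [0, 0, 0.4], [0, 0, 0.5]], "dr": [[0, 0, 0], [0, 0, 0], [0, 0, 0], [0, 0, 0], [0, 0, 0]], "grip": [10, 10, 10, 10, 10]}}

```text
clock: 11.28
position: [518.0, 26.3, 126.9]
orientation: [-3.142, 0.0, 1.863]
ft_force: [0.2, -0.7, -1.4]
opening: 23.8
```

Request:
{"method": "apply_moves", "body": {"xyz": [[0, 0, 0.1], [0, 0, 0.2], [0, 0, 0.3], [0, 0, 0.35], [0, 0, 0.35]], "dr": [[0, 0, 0], [0, 0, 0], [0, 0, 0], [0, 0, 0], [0, 0, 0]], "grip": [10, 10, 10, 10, 10]}}

```text
clock: 11.7
position: [517.8, 26.3, 116.3]
orientation: [-3.141, -0.0, 1.863]
ft_force: [-1.0, 0.7, -0.8]
opening: 24.2
```

Request:
{"method": "apply_moves", "body": {"xyz": [[0, 0, 0.07], [0, 0, 0.14], [0, 0, 0.2], [0, 0, 0.2]], "dr": [[0, 0, 0], [0, 0, 0], [0, 0, 0], [0, 0, 0]], "grip": [10, 10, 10, 10]}}

```text
clock: 12.03
position: [518.0, 26.5, 110.6]
orientation: [3.141, -0.0, 1.863]
ft_force: [-0.2, 0.2, -0.8]
opening: 24.1
```

Request:
{"method": "apply_moves", "body": {"xyz": [[0, 0, 0.03], [0, 0, 0.06], [0, 0, 0.06]], "dr": [[0, 0, 0], [0, 0, 0], [0, 0, 0]], "grip": [10, 10, 10]}}

```text
clock: 12.28
position: [518.2, 26.9, 110.2]
orientation: [3.14, -0.001, 1.863]
ft_force: [-3.6, 3.0, 11.0]
opening: 23.8
```

Request:
{"method": "apply_moves", "body": {"xyz": [[0, 0, -0.02], [0, 0, -0.04], [0, 0, -0.05], [0, 0, -0.05], [0, 0, -0.05]], "dr": [[0, 0, 0], [0, 0, 0], [0, 0, 0], [0, 0, 0], [0, 0, 0]], "grip": [40, 50, 50, 50, 50]}}

```text
clock: 12.7
position: [518.0, 26.2, 110.3]
orientation: [-3.141, -0.0, 1.863]
ft_force: [0.1, -0.0, -0.7]
opening: 45.6
```

Request:
{"method": "apply_moves", "body": {"xyz": [[0, 0, -0.2], [0, 0, -0.7], [0, 0, -1.6], [0, 0, -2.8], [0, 0, -4.0]], "dr": [[0, 0, 0], [0, 0, 0], [0, 0, 0], [0, 0, 0], [0, 0, 0]], "grip": [50, 50, 50, 50, 50]}}

```text
clock: 13.12
position: [517.4, 26.3, 231.6]
orientation: [-3.14, -0.001, 1.863]
ft_force: [1.8, -0.3, 0.7]
opening: 45.9
```

Request:
{"method": "apply_moves", "body": {"xyz": [[0, 0.5, -0.5], [0, 1.0, -0.5], [0, 1.5, -0.5], [0, 2.0, -0.5], [0, 2.0, -0.5]], "dr": [[0, 0, 0], [0, 0, 0], [0, 0, 0], [0, 0, 0], [0, 0, 0]], "grip": [0, 0, 0, 0, 0]}}

```text
clock: 13.53
position: [577.2, 44.0, 245.6]
orientation: [3.14, 0.0, 1.864]
ft_force: [-1.2, -0.5, -1.6]
opening: 16.9
```

```bash
python3 - <<'E'
from h import *
o=observe();p=o["position"];print(p,o["orientation"],o["opening"],o["ft_force"])
snap("wrist","wrist11");snap("side","side11");snap("scene","scene11")
a=cv2.imread("pics/side11_raw.png")[150:250,210:310];b=cv2.imread("pics/scene11_raw.png")[140:240,210:310]
cv2.imwrite("pics/z11.png",np.hstack([cv2.resize(a,(400,400),interpolation=2),cv2.resize(b,(400,400),interpolation=2)]))
E
```

```text
[577.21022038  44.02403815 245.55768821] [3.14011109e+00 3.08675373e-04 1.86353256e+00] 16.855000330840827 [-1.17742692 -0.54477763 -1.56335747]
```

View pics/wrist11.png

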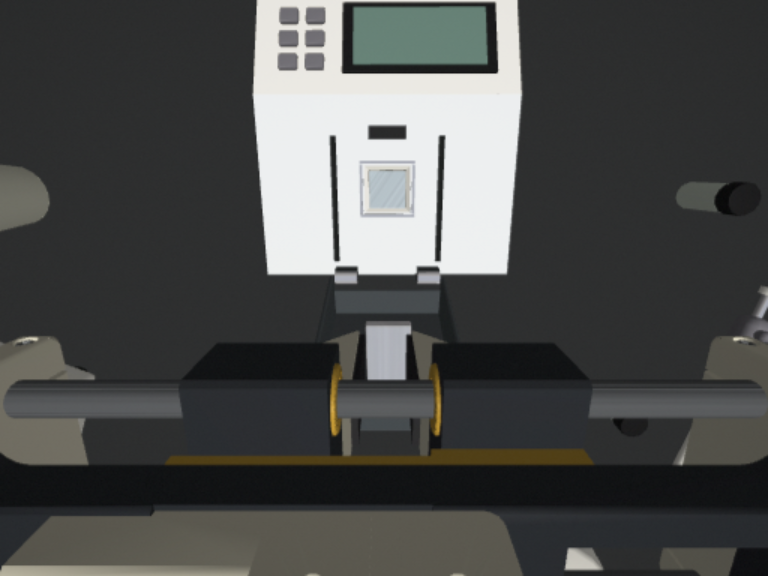

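View pics/z11.png

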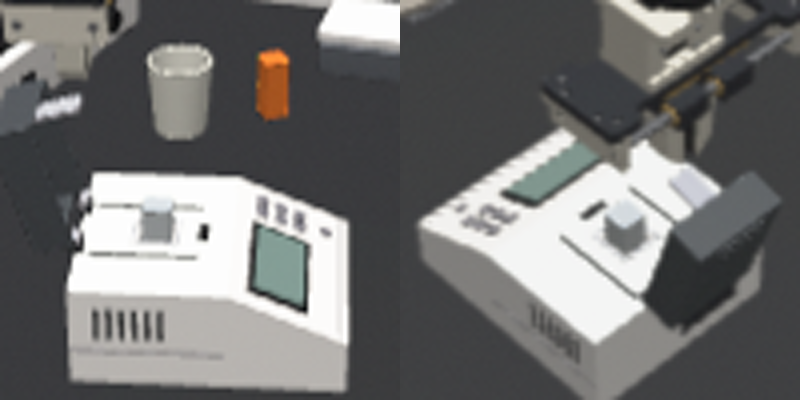

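Request:
{"method": "apply_moves", "body": {"xyz": [[0.07, 1.0, 0], [0.07, 2.0, 0], [0.07, 2.9, 0], [0.05, 2.95, 0], [0.05, 2.95, 0]], "dr": [[0, 0, 0], [0, 0, 0], [0, 0, 0], [0, 0, 0], [0, 0, 0]], "grip": [0, 0, 0, 0, 0]}}

```text
clock: 14.1
position: [659.7, 70.5, 244.5]
orientation: [-3.14, -0.0, 1.863]
ft_force: [-0.3, 0.3, -0.5]
opening: 0.8
```

Request:
{"method": "apply_moves", "body": {"xyz": [[0, 0, 0.6], [0, 0, 1.2], [0, 0, 1.65], [0, 0, 1.65]], "dr": [[0, 0, 0], [0, 0, 0], [0, 0, 0], [0, 0, 0]], "grip": [0, 0, 0, 0]}}

```text
clock: 14.43
position: [657.0, 70.0, 193.2]
orientation: [-3.135, -0.002, 1.863]
ft_force: [0.1, 0.1, -0.4]
opening: 0.8
```

```bash
python3 - <<'E'
from h import *
o=observe();p=o["position"];print(p,o["orientation"],o["opening"],o["ft_force"])
y=np.radians(16.75);d=p[:2]-[517.8,27.6];px,py=d@[np.cos(y),np.sin(y)],d@[-np.sin(y),np.cos(y)];print("ph",px,py,p[2])
snap("side","side12");snap("scene","scene12")
a=cv2.imread("pics/side12_raw.png")[90:250,150:310];b=cv2.imread("pics/scene12_raw.png")[100:260,200:360]
cv2.imwrite("pics/z12.png",np.hstack([cv2.resize(a,(400,400),interpolation=2),cv2.resize(b,(400,400),interpolation=2)]))
for th in [1.85,1.7,1.57,1.4,1.2,1.0,.8,.6,.4,.2,.1,0,-.07]:
    s=96+4*min(1,max(0,(1.0-th)/1.0));n=35.5
    x=62-s*np.cos(th)+n*np.sin(th)+9.5; z=95+s*np.sin(th)+n*np.cos(th)+19
    print(th,round(x,1),round(z,1),"units dy %.2f dz %.2f"%((x-px)/30,(p[2]-z)/30))
E
```

```text
[656.98922442  69.98955138 193.21274678] [-3.13544354e+00 -1.72293198e-03  1.86263206e+00] 0.762461675158502 [ 0.07438672  0.14606505 -0.37328502]
ph 145.50012554811306 0.4772053527640638 193.21274678489186
1.85 132.1 196.5 units dy -0.45 dz -0.11
1.7 119.1 204.6 units dy -0.88 dz -0.38
1.57 106.9 210.0 units dy -1.29 dz -0.56
1.4 90.2 214.6 units dy -1.84 dz -0.71
1.2 69.8 216.3 units dy -2.52 dz -0.77
1.0 49.5 214.0 units dy -3.20 dz -0.69
0.8 29.5 208.2 units dy -3.87 dz -0.50
0.6 11.0 198.4 units dy -4.48 dz -0.17
0.4 -5.3 185.0 units dy -5.03 dz 0.27
0.2 -18.7 168.5 units dy -5.47 dz 0.82
0.1 -24.1 159.3 units dy -5.65 dz 1.13
0 -28.5 149.5 units dy -5.80 dz 1.46
-0.07 -30.7 142.4 units dy -5.87 dz 1.69
```

View pics/z12.png

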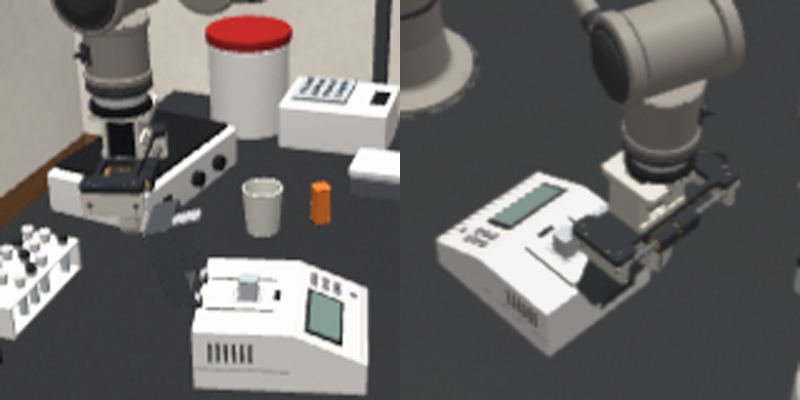

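Request:
{"method": "apply_moves", "body": {"xyz": [[0, -0.2, 0], [0, -0.4, 0], [0, -0.6, 0], [0, -0.6, 0]], "dr": [[0, 0, 0], [0, 0, 0], [0, 0, 0], [0, 0, 0]], "grip": [0, 0, 0, 0]}}

```text
clock: 14.87
position: [642.6, 65.1, 197.9]
orientation: [3.138, 0.001, 1.863]
ft_force: [3.1, 0.1, 2.0]
opening: 0.6
```

```bash
cat > w.py <<'E'
from h import *
def way(ths,px=None,pz=None):
    o=observe();p=o["position"];print(p,o["ft_force"])
    y=np.radians(16.75);d=p[:2]-[517.8,27.6];x0,py=d@[np.cos(y),np.sin(y)],d@[-np.sin(y),np.cos(y)];print("ph",x0,py,p[2])
    px=px or x0;pz=pz or p[2]
    for th in ths:
        s=96+4*min(1,max(0,(1.0-th)/1.0));n=35.5
        x=62-s*np.cos(th)+n*np.sin(th)+9.5; z=95+s*np.sin(th)+n*np.cos(th)+19
        print(th,round(x,1),round(z,1),"units dy %.2f dz %.2f"%((x-px)/30,(pz-z)/30))
E
python3 -c "
from w import *
way([1.75,1.65,1.55,1.45,1.35,1.25,1.15,1.05,.95,.85,.75,.65,.55,.45,.35,.25,.15,.05,0,-.07])"
```

```text
[642.57799225  65.10126853 197.87546641] [3.09750904 0.14818515 2.02326192]
ph 130.29155747968042 -0.05041097800884701 197.8754664064226
1.75 123.5 202.1 units dy -0.22 dz -0.14
1.65 114.5 206.9 units dy -0.53 dz -0.30
1.55 105.0 210.7 units dy -0.84 dz -0.43
1.45 95.2 213.6 units dy -1.17 dz -0.52
1.35 85.1 215.4 units dy -1.51 dz -0.59
1.25 74.9 216.3 units dy -1.85 dz -0.61
1.15 64.7 216.1 units dy -2.19 dz -0.61
1.05 54.5 214.9 units dy -2.53 dz -0.57
0.95 44.4 212.9 units dy -2.86 dz -0.50
0.85 34.4 210.0 units dy -3.20 dz -0.40
0.75 24.7 206.1 units dy -3.52 dz -0.27
0.65 15.4 201.2 units dy -3.83 dz -0.11
0.55 6.7 195.4 units dy -4.12 dz 0.08
0.45 -1.5 188.7 units dy -4.39 dz 0.31
0.35 -8.9 181.2 units dy -4.64 dz 0.56
0.25 -15.6 172.9 units dy -4.86 dz 0.83
0.15 -21.5 164.0 units dy -5.06 dz 1.13
0.05 -26.4 154.4 units dy -5.22 dz 1.45
0 -28.5 149.5 units dy -5.29 dz 1.61
-0.07 -30.7 142.4 units dy -5.37 dz 1.85
```

Request:
{"method": "apply_moves", "body": {"xyz": [[0, -0.25, -0.12], [0, -0.55, -0.28], [0, -0.85, -0.4], [0, -1.2, -0.5], [0, -1.55, -0.57]], "dr": [[0, 0, 0], [0, 0, 0], [0, 0, 0], [0, 0, 0], [0, 0, 0]], "grip": [0, 0, 0, 0, 0]}}

```text
clock: 15.28
position: [597.4, 51.7, 213.6]
orientation: [3.141, 0.0, 1.863]
ft_force: [3.3, -0.4, -0.1]
opening: 0.2
```

```bash
python3 - <<'E'
from w import *
way([1.25,1.15,1.05,.95,.85,.75,.65,.55])
snap("side","side13");snap("scene","scene13")
a=cv2.imread("pics/side13_raw.png")[90:250,150:310];b=cv2.imread("pics/scene13_raw.png")[100:260,200:360]
cv2.imwrite("pics/z13.png",np.hstack([cv2.resize(a,(400,400),interpolation=2),cv2.resize(b,(400,400),interpolation=2)]))
E
```

```text
[597.44111045  51.6636326  213.60081245] [ 3.30979968 -0.38301896 -0.12880578]
ph 83.19709562733948 0.09037459587956559 213.6008124476702
1.25 74.9 216.3 units dy -0.28 dz -0.09
1.15 64.7 216.1 units dy -0.62 dz -0.08
1.05 54.5 214.9 units dy -0.96 dz -0.04
0.95 44.4 212.9 units dy -1.29 dz 0.02
0.85 34.4 210.0 units dy -1.63 dz 0.12
0.75 24.7 206.1 units dy -1.95 dz 0.25
0.65 15.4 201.2 units dy -2.26 dz 0.41
0.55 6.7 195.4 units dy -2.55 dz 0.61
```

View pics/z13.png

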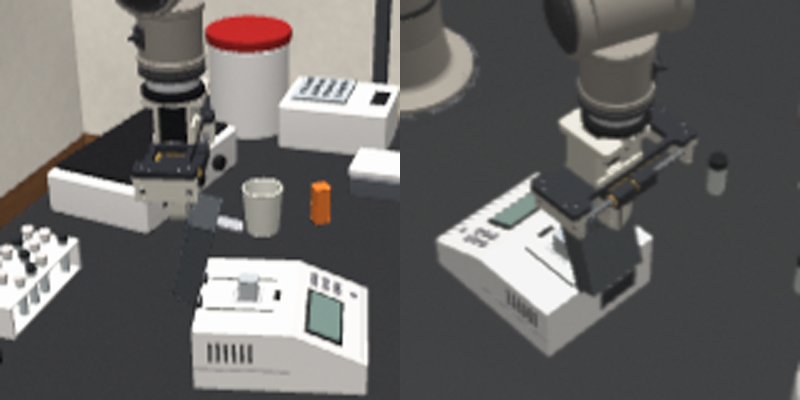

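Lid following the finger. Continue along the arc.

Request:
{"method": "apply_moves", "body": {"xyz": [[0, -0.35, -0.08], [0, -0.7, -0.07], [0, -1.05, -0.03], [0, -1.4, 0.05], [0, -1.7, 0.15]], "dr": [[0, 0, 0], [0, 0, 0], [0, 0, 0], [0, 0, 0], [0, 0, 0]], "grip": [0, 0, 0, 0, 0]}}

```text
clock: 15.8
position: [549.1, 37.2, 208.6]
orientation: [3.141, 0.0, 1.863]
ft_force: [2.2, 0.3, -0.2]
opening: 0.6
```

```bash
python3 -c "
from w import *
way([.75,.65,.55,.45,.35,.25,.15,.05,0,-.07])"
```

```text
[549.05266893  37.22209871 208.62647204] [ 2.15651006  0.29135776 -0.16909282]
ph 32.69971365044103 0.20694359930784892 208.62647204385414
0.75 24.7 206.1 units dy -0.27 dz 0.08
0.65 15.4 201.2 units dy -0.58 dz 0.25
0.55 6.7 195.4 units dy -0.87 dz 0.44
0.45 -1.5 188.7 units dy -1.14 dz 0.66
0.35 -8.9 181.2 units dy -1.39 dz 0.92
0.25 -15.6 172.9 units dy -1.61 dz 1.19
0.15 -21.5 164.0 units dy -1.81 dz 1.49
0.05 -26.4 154.4 units dy -1.97 dz 1.81
0 -28.5 149.5 units dy -2.04 dz 1.97
-0.07 -30.7 142.4 units dy -2.11 dz 2.21
```

Request:
{"method": "apply_moves", "body": {"xyz": [[0, -0.25, 0.09], [0, -0.56, 0.26], [0, -0.85, 0.46], [0, -1.12, 0.68], [0, -1.38, 0.93]], "dr": [[0, 0, 0], [0, 0, 0], [0, 0, 0], [0, 0, 0], [0, 0, 0]], "grip": [0, 0, 0, 0, 0]}}

```text
clock: 16.22
position: [509.5, 25.3, 180.7]
orientation: [3.141, 0.0, 1.863]
ft_force: [1.7, 1.1, 1.7]
opening: 0.5
```

```bash
python3 - <<'E'
from w import *
way([.35,.25,.15,.05,0,-.07])
snap("side","side14");snap("scene","scene14")
a=cv2.imread("pics/side14_raw.png")[90:250,150:310];b=cv2.imread("pics/scene14_raw.png")[100:260,200:360]
cv2.imwrite("pics/z14.png",np.hstack([cv2.resize(a,(400,400),interpolation=2),cv2.resize(b,(400,400),interpolation=2)]))
E
```

```text
[509.5403476   25.26785049 180.65653196] [1.72795362 1.0990202  1.67367206]
ph -8.581323371425091 0.14720142090466556 180.65653196049342
0.35 -8.9 181.2 units dy -0.01 dz -0.02
0.25 -15.6 172.9 units dy -0.24 dz 0.26
0.15 -21.5 164.0 units dy -0.43 dz 0.56
0.05 -26.4 154.4 units dy -0.59 dz 0.87
0 -28.5 149.5 units dy -0.66 dz 1.04
-0.07 -30.7 142.4 units dy -0.74 dz 1.27
```

View pics/z14.png

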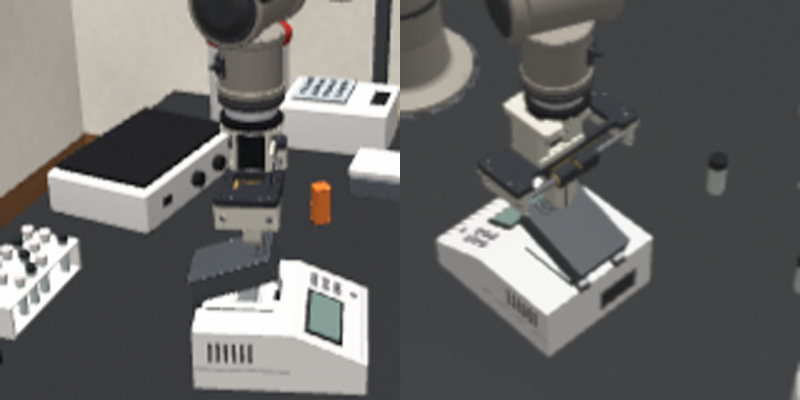

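Request:
{"method": "apply_moves", "body": {"xyz": [[0, -0.24, 0.26], [0, -0.44, 0.54], [0, -0.62, 0.82], [0, -0.7, 1.0], [0, -0.76, 1.15]], "dr": [[0, 0, 0], [0, 0, 0], [0, 0, 0], [0, 0, 0], [0, 0, 0]], "grip": [0, 0, 0, 0, 0]}}

```text
clock: 16.73
position: [487.9, 18.7, 146.1]
orientation: [3.142, 0.0, 1.863]
ft_force: [-0.0, 0.1, 2.9]
opening: 0.5
```

Request:
{"method": "apply_moves", "body": {"xyz": [[0, 0, 0.08], [0, 0, 0.14], [0, 0, 0.14]], "dr": [[0, 0, 0], [0, 0, 0], [0, 0, 0]], "grip": [0, 0, 0]}}

```text
clock: 16.98
position: [487.2, 18.5, 142.7]
orientation: [-3.14, 0.0, 1.863]
ft_force: [-5.7, -0.7, 12.3]
opening: 0.4
```

Request:
{"method": "apply_moves", "body": {"xyz": [[0, 0, 0.04], [0, 0, 0.06], [0, 0, 0.06]], "dr": [[0, 0, 0], [0, 0, 0], [0, 0, 0]], "grip": [0, 0, 0]}}

```text
clock: 17.23
position: [487.1, 18.5, 142.1]
orientation: [-3.14, 0.001, 1.864]
ft_force: [-9.6, -0.8, 21.5]
opening: 0.2
```

Request:
{"method": "apply_moves", "body": {"xyz": [[0, 0, -0.3], [0, 0, -0.8], [0, -0.4, -1.6], [0, -1.2, -2.6], [0, -2.2, -3.6]], "dr": [[0, 0, 0], [0, 0, 0], [0, 0, 0], [0, 0, 0], [0, 0, 0]], "grip": [0, 0, 0, 0, 0]}}

```text
clock: 17.65
position: [424.9, -0.0, 248.3]
orientation: [-3.14, -0.001, 1.864]
ft_force: [0.5, -1.3, 0.2]
opening: 0.2
```

Request:
{"method": "apply_moves", "body": {"xyz": [[0, -0.5, 0], [0, -1.0, 0], [0, -1.0, 0], [0, -1.0, 0], [0, -1.0, 0]], "dr": [[0, 0, 0], [0, 0, 0], [0, 0, 0], [0, 0, 0], [0, 0, 0]], "grip": [0, 0, 0, 0, 0]}}

```text
clock: 18.07
position: [397.0, -8.7, 247.6]
orientation: [3.141, -0.0, 1.863]
ft_force: [-0.1, 0.8, -0.1]
opening: 0.6
```

Request:
{"method": "apply_moves", "body": {"xyz": [[0, 0, 0], [0, 0, 0], [0, 0, 0], [0, 0, 0], [0, 0, 0]], "dr": [[0, 0, 0], [0, 0, 0], [0, 0, 0], [0, 0, 0], [0, 0, 0]], "grip": [0, 0, 0, 0, 0]}}

```text
clock: 18.48
position: [396.4, -8.7, 247.4]
orientation: [-3.141, -0.0, 1.863]
ft_force: [0.3, 0.1, 0.2]
opening: 0.6
```

```bash
python3 - <<'E'
from h import *
o=observe();print(o["position"],o["ft_force"])
snap("side","side15");snap("scene","scene15")
E
```

```text
[396.41895609  -8.6689523  247.40384769] [0.26999906 0.06547411 0.18508411]
```

View pics/side15.png

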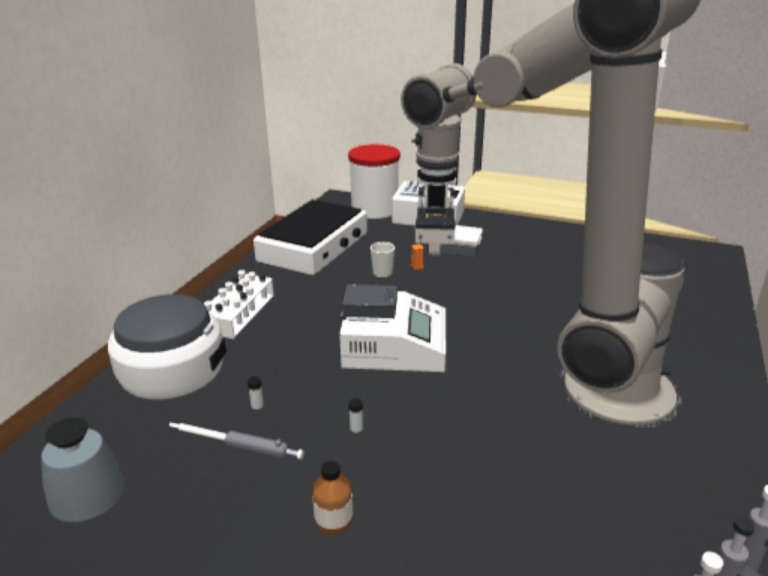

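View pics/scene15.png

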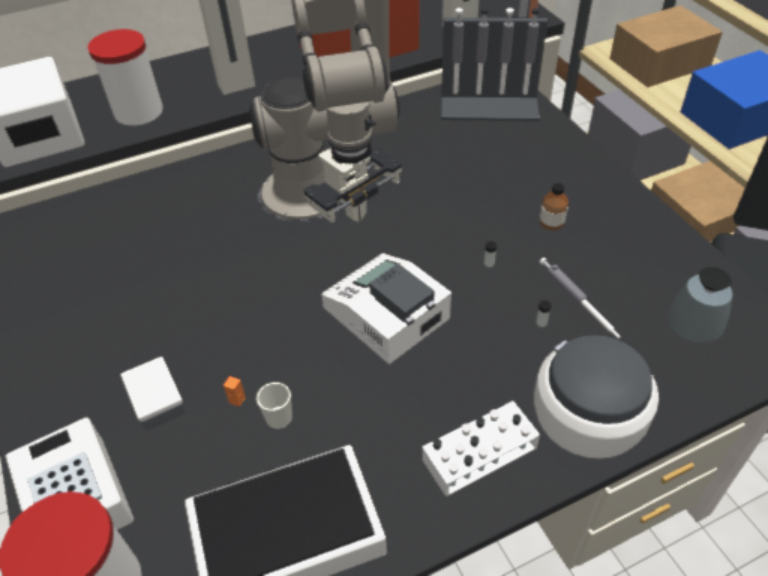

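```bash
python3 - <<'E'
from h import *
a=cv2.imread("pics/side0_raw.png");b=cv2.imread("pics/side15_raw.png")
print(np.abs(a[185:250,222:300].astype(int)-b[185:250,222:300]).mean(), np.abs(a[250:,60:260].astype(int)-b[250:,60:260]).mean())
print(sign_off())
E
```

```text
1.098948060486522 0.7914303482587065
the job is handed in; nothing more can be done
None
```

The standard is in the photometer's well and the lid is latched shut over it. I handed the job in at about 18.6 s on the robot's clock.

- **Opening:** I pressed the lid pad to its stop once (17 N at the wrist) and the lid sprang fully open.
- **Standard:** I picked it up upright, turned it square to the well and lowered it in. It met the well floor at a tool height of 110.2 mm, against 109.7 mm expected for fully home. Pictures after release showed it upright and square.
- **Closing:** I pushed the lid shut from behind, pressed the pad to the stop (21.5 N), and withdrew.
- **Final check:** More than a second after release the lid was still shut, and the side view of the photometer matched the starting picture. The orange look-alike, beaker, vials, bottle, tip box and pipette looked unmoved, and the robot was touching nothing.
- **Disagreements:** Measured tool positions were 2 to 5 mm off just after fast moves, so I re-measured once they settled. In the wrist view the standard looked about 1 mm narrower than 24 mm, and its top and bottom differed by about 1.4 mm sideways. I put that down to calibration, and it went in without resistance.

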